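Hold the small cast foot level over the bench jack's post

TASK

A child's shoe is next, so take the smallest of the three cast-iron feet off its peg on the rack, gripping its sole plate across the waist at its balance point so that it hangs level. Carry it level, without bumping the jack with it, to the bench jack and hold it over the square post, ready to drop on: socket centred over the post and about 3 cm above its tip, foot in line with the jack's base with the toe over the base's long end. Finish still holding it there, level and still (I will grease the post and guide it down), and leave the other feet and everything else on the bench where they are.

Things in the scene. Friction and masses are not known exactly. Their poses are not given: they have to be found in the camera images.
- foot_small: Smallest of three cast-iron feet (shoe anvils) of like shape and height, 0.7 kg: a sole-shaped plate, 168 mm long, on a boss with a square socket that opens downward. Origin: centre of the socket's mouth, on the boss's underside; x to the toe, z up. Plate: z = 48 to 58 mm, x = -40 (heel, 52 wide) to 128 (toe), 62 wide at the ball. Its waist, x = 4 to 58, has parallel sides 46 mm apart.
- foot_small_balance (a point): Balance point of the small foot: over its centre of mass, at half the plate's thickness, 30 mm from the socket's axis towards the toe (14 mm to the heel side of mid-length), 53 mm above the socket's mouth. Axes as foot_small. Under the plate: boss 40 x 40 mm, socket 24 mm square and 40 deep, and a web 10 mm thick from the boss towards the ball.
- foot_small_toe (a point): Tip of the small foot's toe, halfway through the plate's thickness, 128 mm from the socket's axis. Axes as foot_small.
- rack: Fixed wooden block 170 x 350 x 35 mm, three square steel pegs (21 mm, 32 high) along its y, 130 mm apart; on each stands a foot, boss on the block, toe along the rack's x. Which foot is on which peg changes; rack and jack may swap sides. Origin: on the bench under the middle peg. Feet's tops at z = 93 mm, their undersides (mouths) at 35. A foot comes off straight up, by over 32 mm.
- jack: Cast-iron bench jack, fixed: flat base, round column, small saddle, upright square post. Origin: on the bench under the post's axis; x along the base to its long end (170 mm that way, 70 mm the other), z up. Base up to 124 mm wide, 16 thick; saddle's top at z = 106 mm; a screw with a T bar sticks out of the saddle to -x, up to 60 mm from the axis.
- jack_tip (a point): Tip of the jack's square post, on its axis, 144 mm above the bench. The post is 21 mm square, narrowing to 10 mm over its last 12 mm. Axes as jack; the sides of the post are parallel to them.
- foot_medium: The middle one of the three cast feet, 209 mm long, to be left on its peg. Origin and axes as for the small foot; plate 72 mm wide at the ball, from x = -46 to 163.
- foot_large: The largest cast foot, 250 mm long, to be left on its peg. Origin and axes as for the small foot; plate 82 mm wide at the ball, from x = -52 to 198.
- pincers: Steel pincers, about 190 mm long and 17 high, lying on the bench between rack and jack, handles towards the robot; to be left alone. Origin under the pivot.
- tack_tin: Open round tin of tacks, 68 mm across and 32 high; to be left alone. Origin under its centre.
- shoe: Child's black leather shoe, about 155 mm long and 56 high, beyond the rack and jack; to be left alone. Origin under its middle.
- heels: Two rubber heels lying one on the other, 60 mm across and 16 high; to be left alone. Origin under the middle.
- glue_jar: Brown glue jar, 72 mm across and 85 high; to be left alone. Origin under its centre.
Things that resemble listed ones, but are neither listed nor needed, are in the scene too. What is shaped like the foot_small but orange is not meant.

How it is judged:
On the way:
1. the small foot is lifted clear of its peg, gripped within 12 mm of its balance point (along the foot) and level within 6 degrees (z of foot_small in the frame of rack above 0.072 m and contact force between the fingers and foot_small above 2 N and x of the grasp point in the frame of foot_small_balance between -0.012 and 0.012 m and angle between foot_small's own z axis and vertical below 0.105 rad), for 0.2 s.
At the end, for the whole second after the job is handed in: Small foot still in the gripper, held within 12 mm of its balance point; socket within 7 mm of the post's axis, mouth 15-50 mm above its tip, touching nothing else; level within 4 deg, in line with the base within 7 deg, toe over the long end. Other feet moved under 15 mm, the rest under 25 (horizontal distance between foot_small and jack_tip below 0.007 m and z of foot_small in the frame of jack_tip between 0.015 and 0.05 m and angle between the x axis of foot_small and the x axis of jack, either way round below 0.12 rad and x of foot_small_toe in the frame of jack above 0.08 m and angle between foot_small's own z axis and vertical below 0.07 rad and linear speed of foot_small below 0.02 m/s and angular speed of foot_small below 0.1 rad/s and contact force between the fingers and foot_small above 2 N and contact force between foot_small and jack below 0.2 N and x of the grasp point in the frame of foot_small_balance between -0.012 and 0.012 m and distance of each of foot_medium, foot_large from where it was at the start of the episode below 0.015 m and distance of each of pincers, tack_tin, shoe, heels, glue_jar from where it was at the start of the episode below 0.025 m); the arm keeps its last pose, push and grip.
It fails at once if the small foot is tipped by more than 17 degrees (angle between foot_small's own z axis and vertical above 0.3 rad).
It fails at once if the small foot is bumped against the jack (more than 2 N) (contact force between foot_small and jack above 2 N).
It fails at once if another foot is moved by more than 15 mm (distance of any of foot_medium, foot_large from where it was at the start of the episode above 0.015 m).
It fails at once if something else on the bench is moved by more than 25 mm (distance of any of pincers, tack_tin, shoe, heels, glue_jar from where it was at the start of the episode above 0.025 m).
It also fails if it takes over 50 s, if anything falls off the work surface, if the arm or the gripper's body presses on something with over 40 N, if the wrist force passes 120 N, or if a joint passes its speed limit or range.

ROBOT

A 6-joint arm with a two-finger parallel gripper is mounted at the origin on the work surface. World frame = base frame: x ahead of the robot, y to its left, z up, the work surface at z = 0. Lengths are in m, angles in rad, forces in N, time in s.
With the tool pointing down it reaches from about 0.425 to 0.95 m from the base axis. Payload 14.7 kg.
Tool frame: the origin (TCP) lies at the very end of the fingers, on their centre line; the grasp point (between the pads) lies 19 mm behind it; z points along the fingers, x is the direction in which the jaws open and shut, and the axes are right-handed (so a half turn about z gives the same grasp; the last joint's range is limited). The gripper opens to 85 mm and grips with 20 to 120 N. Pads are 22 mm wide; open, the fingers measure 114 mm over their backs; the gripper's body (76 mm by 85 mm) begins 54 mm behind the grasp point. The pads swing forward as they close: fully open they stand 13 mm farther back than shut.
Start: joints at [-1.232, 0.48, 1.596, -0, 1.065, -0.047], TCP at [0.245, -0.602, 0.231] pointing down, gripper open.
Joint ranges: [-2.75, 2.75], [-0.82, 2.05], [0.23, 2.67], [-1.56, 4.7], [0.09, 2.69], [-2.92, 2.92]. Speed limits (rad/s): [1.89, 1.89, 2.39, 3.01, 3.01, 3.01].

INTERFACE

Orientations are given as a unit quaternion [w, x, y, z].
In Python, from rig import r gives the robot as it stands. The module is installed in compiled form; this text tells all that it offers.
- The arm moves only by the tool send_rows, never from a script. Its argument "plan" is text: rows parted by semicolons, each of 4 numbers parted by spaces: the shift along the world's x, y, z as a fraction of full scale, then the turn about the world's z as a fraction of full scale. A call has 1 to 20 rows; each row shifts and turns the pose as measured when the row begins; what a row does not reach is not made up. Full scale, the value 1, is 0.2 m for a shift and 5 degrees for a turn. A row lasts 1/10 s, in which the tool goes at most 50 mm and 8.59 degrees, less where a joint would pass 70% of its speed; a pose out of reach is approached as far as the arm can. A call with a number of a shift or a turn outside -1 to 1 is refused whole. A call with a gripper value outside its range is refused whole. "jaw" is the opening, from -1 (shut) to 1 (fully open), so that 0 is half open, set as the call begins (left out, the last holds). The fingers move at their own pace and stop on an object; the grip force is fixed at half the most. Time passes only in rows, so rows that do not move let the fingers close. It gives the time, the measured TCP pose, the force and the opening at its end, in the units of the state.
- r.sense(): the state, without advancing time (a new reading comes with each control period).
- r.capture(name): name is "scene" or "top" or "wrist"; returns a dict with "image" (400x640x3 uint8, blue, green, red), "range_z" (400x640 float32, m along the optical axis (not along the pixel's ray), 0 where there is no reading), "fx", "fy", "cx", "cy" (pixels), "extrinsics" (4x4, takes a point from camera to world coordinates). Camera axes: x right, y down, z forward; pixel columns grow to the right and rows downward; lengths in m; the calibration is good to about 2 mm. A picture is of the moment at which its call begins.
- r.job_done(): hands the job in, once; it reports no verdict.
The state is a dict: "time": time; "joint_pos": joint angles; "qvel": joint speeds; "joint_efforts": joint torques, N m; "tool_pos": TCP position; "eef_rot": TCP orientation; "ft_force": force on the tool from outside, world axes, zero at the start; "moment": the same for the moment, N m; "opening": opening from 0.0 (shut) to 1.0 (fully open).
Only numpy, scipy, OpenCV 4.12 (cv2) and the standard library are available. Lean on these libraries where they do the work, as an engineer would, in place of code of your own. Each camera call takes 0.05 s, during which the arm holds its last target.

## Working session

There is one attempt and no reset: what is moved stays moved. The work goes in short steps, Python scripts to look and compute and a tool call to move; the robot and the scene stay as the last step left them, time stands still between calls to the robot, and variables do not carry over. Pictures are saved under pics/ and viewed, and the job is handed in when it is done.

Besides the shell and the picture viewer there is one more tool, called as name(argument=value, ...), one argument or row to a line, values as JSON. send_rows: Moves the arm, as the interface text tells. Its arguments: {"type":"object","properties":{"plan":{"type":"string"},"jaw":{"type":"number"}},"required":["plan"]}

```bash
mkdir -p pics; python3 - <<'E'
from rig import r
import cv2,pickle
for n in ["scene","top","wrist"]:
    c=r.capture(n); pickle.dump(c,open(n+".pkl","wb")); cv2.imwrite(f"pics/{n}0.png",c["image"]); print(n,c["extrinsics"].round(3).tolist(),c["fx"],c["cx"],c["cy"])
print(r.sense())
E
```

```text
scene [[0.73, 0.511, -0.454, 1.101], [0.684, -0.544, 0.487, -0.603], [0.002, -0.666, -0.746, 1.05], [0.0, 0.0, 0.0, 1.0]] 441.8188867871423 316.60837345351507 196.0128223010962
top [[-0.02, -0.995, 0.101, 0.461], [-1.0, 0.02, 0.002, -0.003], [-0.004, -0.101, -0.995, 1.127], [0.0, 0.0, 0.0, 1.0]] 446.96545935060317 317.36636997214663 195.75967115075588
wrist [[0.377, -0.876, -0.301, 0.323], [-0.926, -0.357, -0.121, -0.57], [-0.002, 0.324, -0.946, 0.374], [0.0, 0.0, 0.0, 1.0]] 323.7795558630264 314.37416703276966 202.12256320096685
{'time': 0.15, 'joint_pos': array([-1.23160921e+00,  4.80708439e-01,  1.59669871e+00, -3.15673961e-06,
        1.06509108e+00, -4.65908682e-02]), 'qvel': array([-3.87504124e-04, -1.11416540e-03, -2.23544369e-03,  8.50032900e-05,
       -5.77212411e-04, -6.74978387e-04]), 'joint_efforts': array([ 1.73537504e-03, -9.51145077e+01, -4.30458570e+01, -2.40255099e-05,
        8.20357556e-03,  2.47115599e-05]), 'tool_pos': array([ 0.24450875, -0.60194343,  0.23081775]), 'eef_rot': array([-2.68968895e-04,  8.29542402e-01, -5.58443550e-01, -3.64247197e-04]), 'ft_force': array([ 0.37162729, -0.40248578, -0.04765949]), 'moment': array([0.07214797, 0.03091345, 0.02428473]), 'opening': 1.001751985353517}
```

View pics/top0.png

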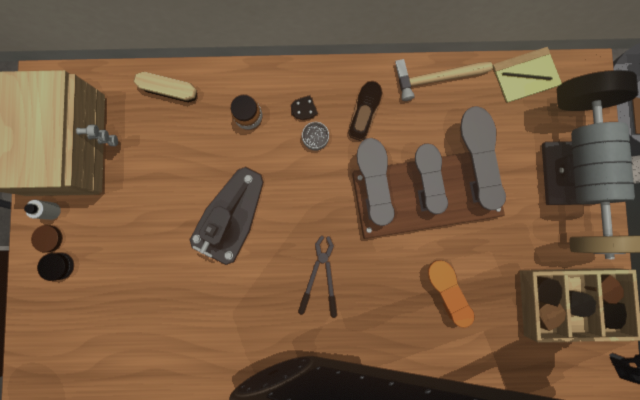

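View pics/scene0.png

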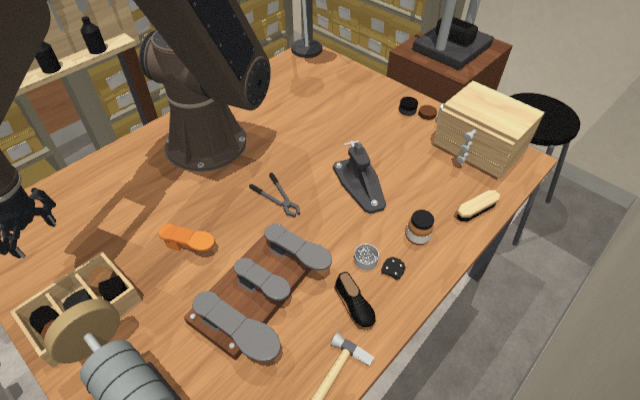

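The top view shows the three feet on the rack, with the small one in the middle at about (431,178) and its toe up-image. The jack's post is near (217,222), its long end towards (248,175). The orange decoy is at (450,293). Next I measure with depth.

```bash
cat > h.py <<'E'
import numpy as np,cv2,pickle
def pts(c):
    z=c["range_z"];v,u=np.mgrid[:z.shape[0],:z.shape[1]]
    P=np.stack([(u-c["cx"])/c["fx"]*z,(v-c["cy"])/c["fy"]*z,z],-1)
    E=c["extrinsics"];W=P@E[:3,:3].T+E[:3,3];W[z<=0]=np.nan;return W
def plane(c,uv,h):
    uv=np.atleast_2d(uv).astype(float);d=np.c_[(uv[:,0]-c["cx"])/c["fx"],(uv[:,1]-c["cy"])/c["fy"],np.ones(len(uv))]@c["extrinsics"][:3,:3].T
    o=c["extrinsics"][:3,3];return o+d*((h-o[2])/d[:,2])[:,None]
E
python3 - <<'E'
from h import *
for n in["top","scene"]:
    c=pickle.load(open(n+".pkl","rb"));W=pts(c)
    print(n)
    box=[(0.3,.8),(-.5,.4)]
    inb=(W[...,0]>.35)&(W[...,0]<.75)&(W[...,1]>-.5)&(W[...,1]<.4)
    bench=inb&(abs(W[...,2])<.01);print("bench z",np.median(W[bench][:,2]))
    m=(inb&(W[...,2]>.084)&(W[...,2]<.102)).astype(np.uint8)
    k,l,s,ce=cv2.connectedComponentsWithStats(m)
    for i in range(1,k):
        if s[i,4]<60: continue
        p=W[l==i];xy=(p[:,:2]*1000).astype(np.float32);ra=cv2.minAreaRect(xy)
        print(s[i].tolist(),"centroid",p.mean(0).round(4),"medz",np.median(p[:,2]).round(4),"rect",ra, "ends x",p[:,0].min().round(4),p[:,0].max().round(4))
    m=inb&(W[...,2]>.125)&(W[...,1]>0)&(W[...,1]<.4)
    p=W[m&(W[...,2]<.16)];print("tip",len(p),p.min(0),p.max(0),p.mean(0), p[p[:,2]>.137].mean(0),(p[:,2]>.137).sum())
c=pickle.load(open("top.pkl","rb"))
im=c["image"]
a=cv2.resize(im[160:280,180:270],None,fx=6,fy=5,interpolation=cv2.INTER_CUBIC)[:600]
cv2.imwrite("pics/jack.png",cv2.resize(im[160:270,180:270],None,fx=5,fy=5,interpolation=cv2.INTER_CUBIC))
cv2.imwrite("pics/foot.png",cv2.resize(im[100:245,350:510],None,fx=4,fy=4,interpolation=cv2.INTER_CUBIC))
E
```

```text
top
bench z -0.0017639924181963584
[461, 115, 45, 95, 2549] centroid [ 0.6453 -0.3936  0.0912] medz 0.0912 rect ((638.8079833984375, -391.6121520996094), (226.21580505371094, 83.568115234375), 4.727433681488037) ends x 0.527 0.7498
[357, 138, 38, 87, 2063] centroid [ 0.6022 -0.1385  0.0911] medz 0.0912 rect ((598.8099365234375, -136.2933807373047), (206.10801696777344, 71.3043441772461), 5.106785297393799) ends x 0.4974 0.7012
[415, 143, 33, 71, 1505] centroid [ 0.6044 -0.2689  0.0911] medz 0.0911 rect ((602.9043579101562, -267.36566162109375), (167.14154052734375, 62.46577453613281), 4.915890693664551) ends x 0.5203 0.6861
[219, 210, 13, 33, 60] centroid [0.499  0.2114 0.096 ] medz 0.097 rect ((499.3089294433594, 211.99774169921875), (13.39548110961914, 76.47859191894531), 74.9439468383789) ends x 0.4635 0.5364
[193, 238, 20, 19, 114] centroid [0.45   0.2614 0.0987] medz 0.0987 rect ((448.3160705566406, 264.9797058105469), (41.94664764404297, 36.02363204956055), 14.824477195739746) ends x 0.4321 0.4732
tip 95 [0.47930459 0.22538888 0.12572185] [0.50622154 0.25180972 0.145165  ] [0.4
[... 347 characters left out ...]
16  0.0921] medz 0.0921 rect ((601.4177856445312, -143.89279174804688), (207.54681396484375, 72.2611083984375), 10.755170822143555) ends x 0.4965 0.7043
[234, 258, 57, 43, 1199] centroid [ 0.6106 -0.272   0.0922] medz 0.0923 rect ((604.7681884765625, -269.0965576171875), (167.1201934814453, 62.49454116821289), 5.247922897338867) ends x 0.5221 0.6882
[192, 292, 87, 69, 2478] centroid [ 0.653  -0.3966  0.0925] medz 0.0925 rect ((639.468994140625, -392.8774719238281), (225.59384155273438, 82.28059387207031), 4.726838111877441) ends x 0.5275 0.7499
tip 52 [0.48033348 0.22294145 0.12529476] [0.50830242 0.24351493 0.14536607] [0.49629697 0.23412323 0.13495479] [0.49504928 0.23630977 0.14100898] 19
```

View pics/jack.png

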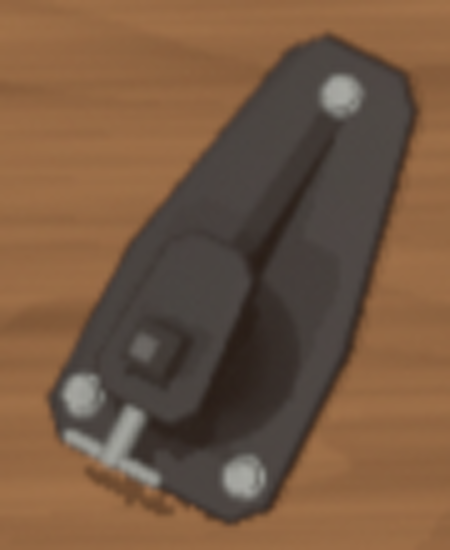

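View pics/foot.png

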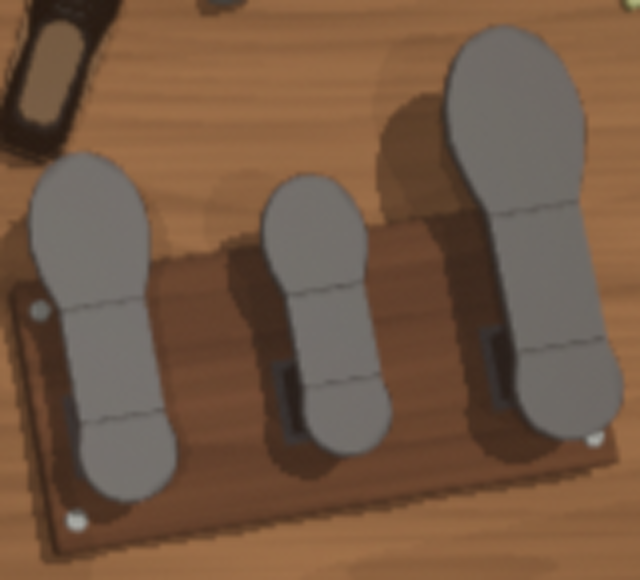

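```bash
python3 - <<'E'
from h import *
c=pickle.load(open("top.pkl","rb"));im=c["image"];W=pts(c)
# feet: axis from slice mids (waist) and PCA
m=((W[...,2]>.082)&(W[...,2]<.102)).astype(np.uint8);k,l,s,ce=cv2.connectedComponentsWithStats(m)
for nm,pix in dict(med=(375,180),small=(431,178),large=(483,160)).items():
    lab=l[pix[1],pix[0]];v,u=np.where(l==lab)
    # pixel rays onto z=.093
    P=plane(c,np.c_[u,v],.093)[:,:2]
    a=np.radians(10);
    for it in range(5):
        d=np.array([np.cos(a),np.sin(a)]);n=np.array([-d[1],d[0]]);s_=P@d;t=P@n
        L=np.ptp(s_);h0=s_.min();S=[];T=[];Wd=[]
        for q in np.arange(h0+.044*L/.168,h0+.098*L/.168,.004):
            g=abs(s_-q)<.002
            if g.sum()>4:S.append(q);T.append((t[g].min()+t[g].max())/2);Wd.append(np.ptp(t[g]))
        f=np.polyfit(S,T,1);a+=np.arctan(f[0])
    ctr=d*(s_.min()+s_.max())/2+n*np.median(T)
    pc=cv2.PCACompute(P.astype(np.float32),None)[1][0]
    print(nm,"yaw",np.degrees(a),"pca",np.degrees(np.arctan2(pc[1],pc[0])),"len",L,"w",np.mean(Wd),"mid",ctr)
    if nm=="small":
        print("seams",plane(c,[[431.2+0,172.2],[435.4,195]],.093), "balance",ctr-d*.014,"socket",ctr-d*.044)
# rack edge bottom
e=plane(c,[(350+55/4,100+555/4),(350+615/4,100+455/4)],.035);q=e[1]-e[0];print("rack yaw",np.degrees(np.arctan2(q[0],-q[1]))*-1+0, e)
# jack
b=plane(c,[(180+341/5,160+95/5),(180+83/5,160+395/5),(180+244/5,160+476/5)],.02);q=b[0]-(b[1]+b[2])/2;print("jack yaw bolts",np.degrees(np.arctan2(q[1],q[0])),"rear perp",b[2]-b[1],np.degrees(np.arctan2(*(b[2]-b[1])[[1,0]])))
tp=plane(c,[(180+145/5,160+347/5)],.144);print("tip",tp)
m=(cv2.inRange(cv2.cvtColor(im,cv2.COLOR_BGR2HSV),(0,0,0),(180,90,130)))
m[:,:185]=0;m[:,270:]=0;m[:160]=0;m[270:]=0
v,u=np.where(m>0);P=plane(c,np.c_[u,v],.016)[:,:2].astype(np.float32);pc=cv2.PCACompute(P,None)[1][0];print("jack pca",np.degrees(np.arctan2(pc[1],pc[0])),len(u))
E
```

```text
med yaw 7.9058996677487645 pca 7.9875865 len 0.20626992287882379 w 0.04930676515876231 mid [ 0.59864695 -0.13867941]
small yaw 7.928461225958333 pca 7.917153 len 0.16679750203321242 w 0.04633303239581205 mid [ 0.60257727 -0.26855146]
seams [[ 0.61590822 -0.26822069  0.093     ]
 [ 0.56222967 -0.2755336   0.093     ]] balance [ 0.58870822 -0.27046186] socket [ 0.55898885 -0.27455557]
large yaw 8.514527994273726 pca 8.129566 len 0.248246524759814 w 0.055641153876274316 mid [ 0.6494821  -0.39227926]
rack yaw -8.928476525462662 [[ 0.46458539 -0.11190602  0.035     ]
 [ 0.51854066 -0.45534036  0.035     ]]
jack yaw bolts -27.796568044095604 rear perp [-0.04121643 -0.07950267  0.        ] -117.40350161764347
tip [[0.49141492 0.23787469 0.144     ]]
jack pca -27.453907 3624
```

send_rows(
  plan="0 0.2 0 -1;0.1 0.2 0 -1;0.2 0.2 0 -0.8;0.2 0.2 0 0;0.2 0.2 0 0;0.2 0.2 0 0;0.2 0.15 0 0;0.2 0.1 0 0;0.2 0.1 0 0;0 0 0 0",
  jaw=1,
)

```text
time: 1.15
tool_pos: [0.5296, -0.3011, 0.2293]
eef_rot: [-0.0, 0.75, -0.661, -0.001]
ft_force: [0.7, -0.6, 0.8]
opening: 1.001
```

send_rows(
  plan="0.2 0.1 0 0.16;0.08 0.04 -0.1 0;0.02 0.01 -0.1 0;0 0 0 0;0 0 0 0",
)

```text
time: 1.65
tool_pos: [0.5918, -0.269, 0.1878]
eef_rot: [0.0, 0.756, -0.655, -0.001]
ft_force: [0.3, 0.3, 1.2]
opening: 1.005
```

```bash
python3 - <<'E'
from rig import r
from h import *
c=r.capture("wrist");pickle.dump(c,open("wrist.pkl","wb"));cv2.imwrite("pics/w1.png",c["image"])
s=r.sense();print(s["tool_pos"],s["eef_rot"])
W=pts(c)
m=((W[...,2]>.086)&(W[...,2]<.102)).astype(np.uint8);k,l,st,ce=cv2.connectedComponentsWithStats(m)
for i in range(1,k):
    if st[i,4]>1500: print(st[i].tolist(),W[l==i].mean(0),W[l==i].min(0),W[l==i].max(0))
E
```

```text
[ 0.59149564 -0.26912378  0.18784336] [ 9.54409751e-05  7.55840125e-01 -6.54754556e-01 -1.47219641e-03]
[432, 0, 143, 299, 26672] [ 0.6633854  -0.39047309  0.09341853] [ 0.52553342 -0.4390714   0.08600043] [ 0.7528705  -0.34319361  0.09607044]
[80, 18, 119, 274, 20949] [ 0.61563863 -0.13797531  0.09345682] [ 0.49525652 -0.17864699  0.0860074 ] [ 0.70167032 -0.09526682  0.09645256]
[275, 76, 86, 210, 13347] [ 0.61347743 -0.26793647  0.09361934] [ 0.51858341 -0.30354613  0.08818317] [ 0.68551787 -0.23220016  0.09609651]
```

View pics/w1.png

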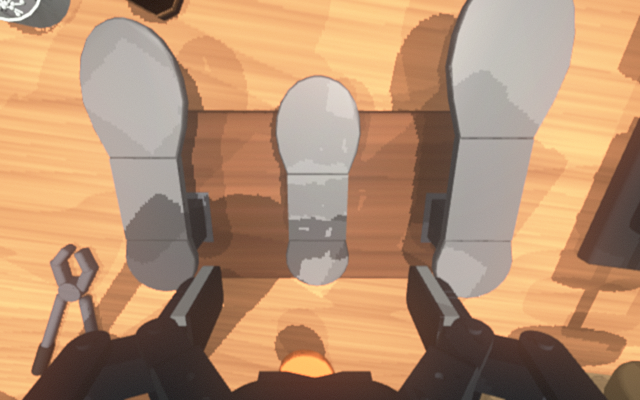

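The wrist view shows the small foot centred and upright in the image. Its seams are at rows 174 and 241 and its sides at columns 288 and 349, with the neighbours clear of the fingers.

```bash
python3 - <<'E'
from h import *
c=pickle.load(open("wrist.pkl","rb"));W=pts(c)
P=plane(c,[(318.5,174),(317.5,241),(288,205),(348.5,205),(318,76),(318,285.5)],.093);print(P.round(4))
d=P[0]-P[1];print("yaw",np.degrees(np.arctan2(d[1],d[0])),np.linalg.norm(d))
d/=np.linalg.norm(d);print("bal from seams",(P[0]+P[1])/2-d*.001,"from ends",(P[4]+P[5])/2-d*.014)
m=((W[...,2]>.086)&(W[...,2]<.102)).astype(np.uint8);k,l,st,ce=cv2.connectedComponentsWithStats(m)
v,u=np.where(l==l[130,318]);p=plane(c,np.c_[u,v],.093)[:,:2].astype(np.float32);mu,pc=cv2.PCACompute(p,None);print("pca",mu,np.degrees(np.arctan2(pc[0][1],pc[0][0])),np.ptp(p@pc[0]))
E
```

```text
[[ 0.6166 -0.2683  0.093 ]
 [ 0.5614 -0.2758  0.093 ]
 [ 0.5887 -0.2485  0.093 ]
 [ 0.5955 -0.2951  0.093 ]
 [ 0.6848 -0.2578  0.093 ]
 [ 0.52   -0.2823  0.093 ]]
yaw 7.663265719251181 0.05578467728420997
bal from seams [ 0.58800611 -0.27218163  0.093     ] from ends [ 0.5885029  -0.27193755  0.093     ]
pca [[ 0.61329764 -0.26796758]] 8.152944 0.16613525
```

send_rows(
  plan="-0.016 -0.015 -0.1 0;0 0 -0.1 0;0 0 -0.1 0;0 0 -0.1 0;0 0 -0.08 0;0 0 -0.05 0;0 0 0 0;0 0 0 0",
)

```text
time: 2.5
tool_pos: [0.5876, -0.2787, 0.088]
eef_rot: [-0.001, 0.754, -0.657, 0.004]
ft_force: [0.3, 0.2, 0.4]
opening: 1.003
```

send_rows(
  plan="0.004 0.034 0 0;0 0 0 0;0 0 0 0",
)

```text
time: 2.8
tool_pos: [0.5895, -0.272, 0.0906]
eef_rot: [-0.001, 0.754, -0.657, 0.005]
ft_force: [0.8, -0.1, 0.1]
opening: 0.994
```

send_rows(
  plan="-0.004 0 -0.06 0;0 0 -0.05 0;0 0 0 0;0 0 0 0",
)

```text
time: 3.2
tool_pos: [0.5887, -0.2718, 0.0668]
eef_rot: [-0.001, 0.754, -0.657, 0.006]
ft_force: [0.3, -0.2, 0.4]
opening: 1.001
```

send_rows(
  plan="0 0 0 0;0 0 0 0;0 0 0 0;0 0 0 0;0 0 0 0;0 0 0 0;0 0 0 0;0 0 0 0",
  jaw=-1,
)

```text
time: 4.0
tool_pos: [0.5886, -0.2717, 0.0668]
eef_rot: [-0.001, 0.754, -0.657, 0.005]
ft_force: [-0.1, 0.6, -1.4]
opening: 0.524
```

```bash
python3 - <<'E'
from rig import r
from h import *
c=r.capture("wrist");pickle.dump(c,open("wrist2.pkl","wb"));cv2.imwrite("pics/w2.png",c["image"])
c=r.capture("scene");cv2.imwrite("pics/s2.png",cv2.resize(c["image"][150:390,130:400],None,fx=2.4,fy=2.4))
s=r.sense();print(s)
E
```

```text
{'time': 4.1, 'joint_pos': array([-4.79152389e-01,  6.61855874e-01,  1.73775981e+00, -2.13812823e-04,
        7.31076458e-01,  9.54582604e-01]), 'qvel': array([-0.00143913, -0.0018174 ,  0.00240328, -0.00036139,  0.00072671,
       -0.00195763]), 'joint_efforts': array([-2.47505167e-01, -1.02214186e+02, -3.25280106e+01, -4.05834219e-02,
       -1.48383533e-01,  2.52132048e-02]), 'tool_pos': array([ 0.58861311, -0.27171907,  0.06684726]), 'eef_rot': array([-0.00121364,  0.7539084 , -0.65695694,  0.00531387]), 'ft_force': array([ 0.19360636,  0.46343956, -1.42756279]), 'moment': array([-0.00424726,  0.11151185,  0.02819358]), 'opening': 0.5262383492281307}
```

View pics/w2.png

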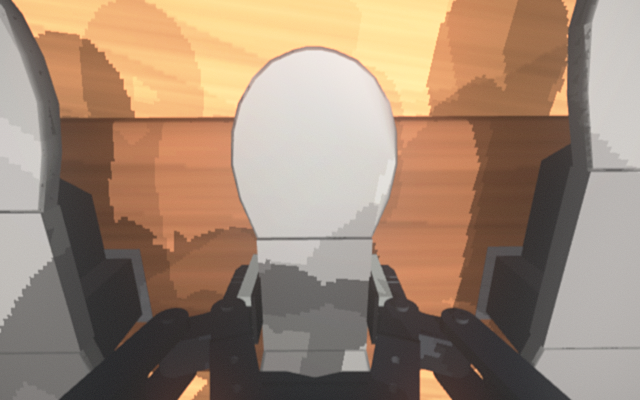

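View pics/s2.png

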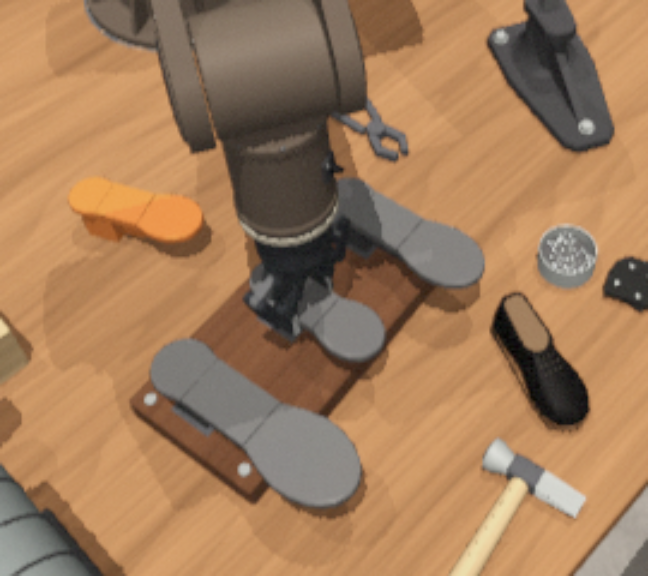

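The pictures show both pads on the waist, between the seams at rows 238 and 350. I'll lift it straight up.

send_rows(
  plan="0 0 0.04 0;0 0 0.04 0;0 0 0.04 0;0 0 0.04 0;0 0 0.04 0;0 0 0.04 0;0 0 0 0;0 0 0 0",
)

```text
time: 4.9
tool_pos: [0.5878, -0.2714, 0.1192]
eef_rot: [-0.001, 0.754, -0.657, 0.005]
ft_force: [0.0, 0.3, -8.0]
opening: 0.526
```

send_rows(
  plan="0 0 0.08 0;0 0 0.1 0;0 0 0.1 0;0 0 0.1 0;0 0 0.1 0;0 0 0.1 0;0 0 0 0;0 0 0 0",
)

```text
time: 5.7
tool_pos: [0.5849, -0.2699, 0.2346]
eef_rot: [-0.0, 0.754, -0.657, 0.001]
ft_force: [0.1, -0.1, -7.9]
opening: 0.524
```

```bash
cat > foot.py <<'E'
from rig import r
from h import *
import sys
def tilt(n,name):
    c=r.capture(n);pickle.dump(c,open(name+".pkl","wb"));cv2.imwrite(f"pics/{name}.png",c["image"])
    return c
c=tilt("wrist",sys.argv[1]+"w");t=tilt("top",sys.argv[1]+"t");tilt("scene",sys.argv[1]+"s")
s=r.sense();print(s["tool_pos"],s["eef_rot"],s["ft_force"],s["moment"])
z0=s["tool_pos"][2]
W=pts(c);g=np.linalg.norm(W-s["tool_pos"],axis=2)
m=((abs(W[...,2]-z0-.026)<.02)&(g<.14)).astype(np.uint8);m[270:]=0
k,l,st,ce=cv2.connectedComponentsWithStats(m);i=1+np.argmax(st[1:,4]);p=W[l==i];p=p[np.isfinite(p).all(1)]
A=np.c_[p[:,:2]-p[:,:2].mean(0),np.ones(len(p))];f=np.linalg.lstsq(A,p[:,2],rcond=None)[0]
res=abs(p[:,2]-A@f);q=res<.003;f=np.linalg.lstsq(A[q],p[q,2],rcond=None)[0]
print("n",st[i].tolist(),"plane slope x,y (deg)",np.degrees(f[:2]),"z mean",f[2],p.mean(0))
E
python3 foot.py a
```

```text
[ 0.58476876 -0.26986365  0.2341784 ] [-7.87684561e-05  7.53863162e-01 -6.57031021e-01  7.51830913e-04] [ 0.51788468  0.15525668 -8.01499696] [-0.02559726 -0.01802904 -0.00977836]
n [231, 47, 167, 223, 30648] plane slope x,y (deg) [-0.56575238  0.33249609] z mean 0.26083981935703526 [ 0.64280107 -0.26166647  0.26070073]
```

View pics/aw.png

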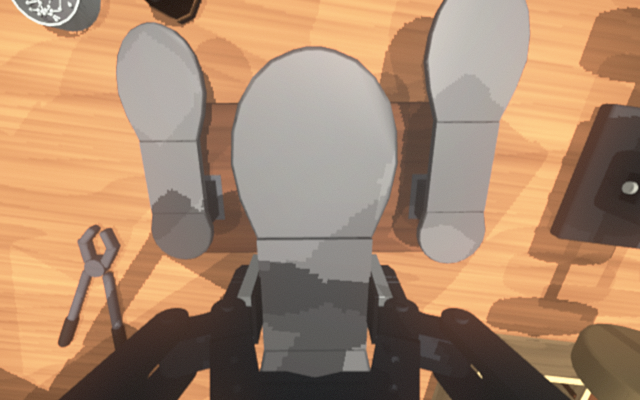

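View pics/as.png

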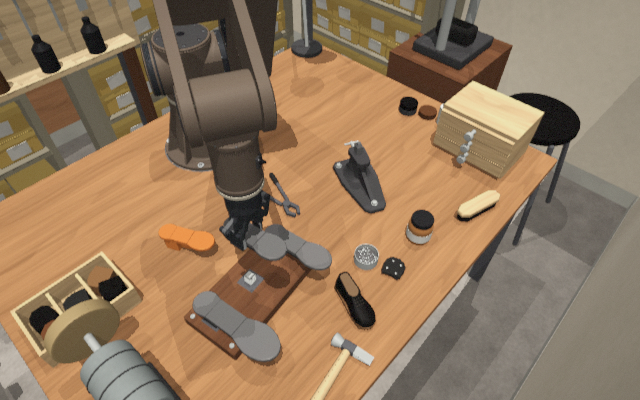

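```bash
python3 - <<'E'
from h import *
c=pickle.load(open("aw.pkl","rb"))
T=np.array([.58477,-.26986])
P=plane(c,[(314.5,238.5),(315.5,350.5),(314,47)],.2608)[:,:2];d=P[0]-P[1];L=np.linalg.norm(d);d/=L;n=np.array([-d[1],d[0]])
print(L,np.degrees(np.arctan2(d[1],d[0])));B=(P[0]+P[1])/2-d*.001
for q in (B,P[2],P[2]-d*.098): print(q,"from TCP along,across",(q-T)@d,(q-T)@n)
E
```

```text
0.05573152920842019 8.367742534080303
[ 0.58471733 -0.27016347] from TCP along,across -9.626856445329547e-05 -0.00029257192401463227
[ 0.6817013  -0.25629954] from TCP along,across 0.09787280662463942 -0.0006899298019330817
[ 0.58474456 -0.2705611 ] from TCP along,across -0.0001271933753605492 -0.0006899298019331003
```

send_rows(
  plan="0 0.05 0 -0.2;-0.02 0.1 0 -0.5;-0.03 0.15 0 -0.5;-0.03 0.15 0 -0.5;-0.03 0.15 0 -0.5;-0.03 0.15 0 -0.5;-0.03 0.15 0 -0.5;-0.03 0.15 0 -0.5;-0.03 0.15 0 -0.5;-0.03 0.15 0 -0.5;-0.03 0.15 0 -0.5;-0.02 0.15 0 -0.5;-0.02 0.15 0 -0.5;-0.02 0.15 0 -0.5;0 0.1 0 -0.3;0 0.05 0 0;0 0 0 0;0 0 0 0",
)

```text
time: 7.65
tool_pos: [0.5025, 0.1652, 0.2172]
eef_rot: [-0.007, -0.51, 0.86, 0.007]
ft_force: [-0.0, 0.4, -7.6]
opening: 0.525
```

```bash
python3 foot.py b
```

```text
[0.50274993 0.16472953 0.21755575] [-0.00642226 -0.50943737  0.86045532  0.00699686] [ 0.56107345 -0.14710254 -7.3230122 ] [ 0.06072075 -0.0211805  -0.0459839 ]
n [231, 46, 167, 224, 30680] plane slope x,y (deg) [-1.38892394  1.01682021] z mean 0.2422994559937941 [0.55447721 0.13754371 0.2421644 ]
```

View pics/bw.png

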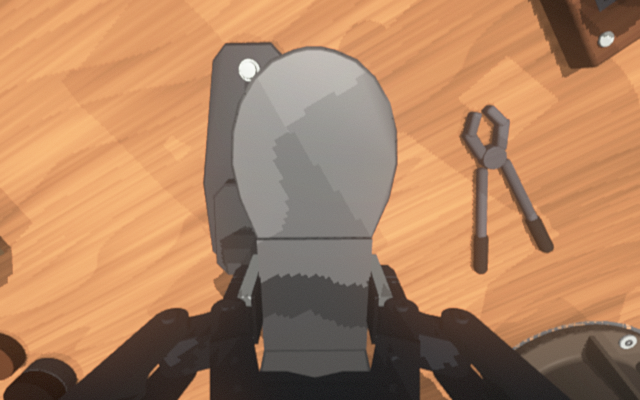

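View pics/bs.png

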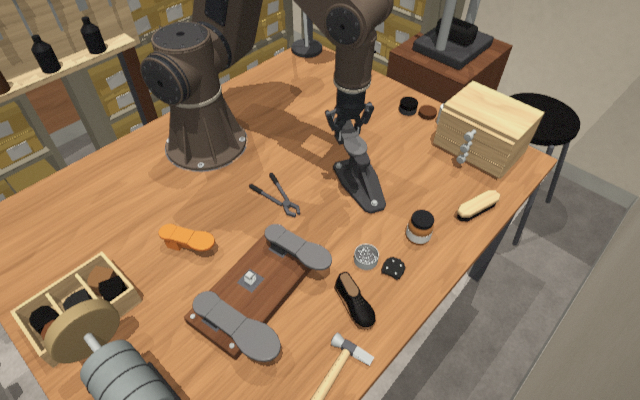

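send_rows(
  plan="0 0 0.08 0.1;0.01 0.05 0.05 0.1;0.03 0.1 0 0;0.03 0.1 0 0;0 0.04 0 0;0 0 0 0;0 0 0 0;0 0 0 0",
)

```text
time: 8.6
tool_pos: [0.5176, 0.2213, 0.245]
eef_rot: [-0.007, -0.515, 0.857, 0.007]
ft_force: [0.2, -0.4, -6.9]
opening: 0.527
```

```bash
python3 foot.py c; python3 - <<'E'
from h import *
c=pickle.load(open("top.pkl","rb"));print("bolt top",plane(c,[(180+341/5,160+95/5)],.02))
c=pickle.load(open("bw.pkl","rb"));print("bolt wrist b",plane(c,[(249,69.5)],.02))
E
```

```text
[0.51774057 0.22130948 0.24502357] [-0.00660327 -0.5152275   0.85700121  0.00677921] [-0.05114055 -0.06456124 -7.85042095] [ 0.03879001 -0.08339346  0.03262942]
n [231, 46, 167, 224, 30680] plane slope x,y (deg) [-1.39964532  0.96097411] z mean 0.2700480180323827 [0.56994755 0.19427949 0.26991028]
bolt top [[0.61898839 0.1708083  0.02      ]]
bolt wrist b [[0.62029001 0.17237909 0.02      ]]
```

View pics/cw.png

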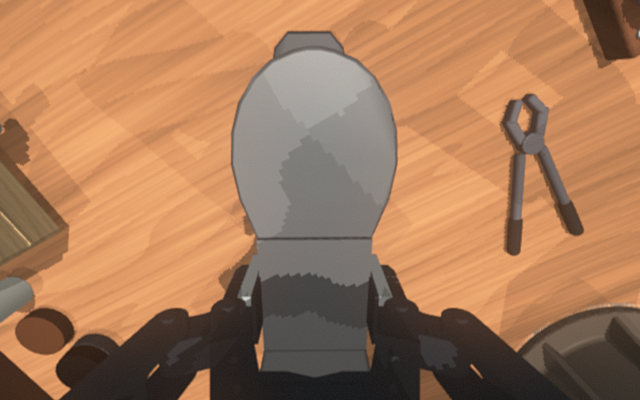

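View pics/cs.png

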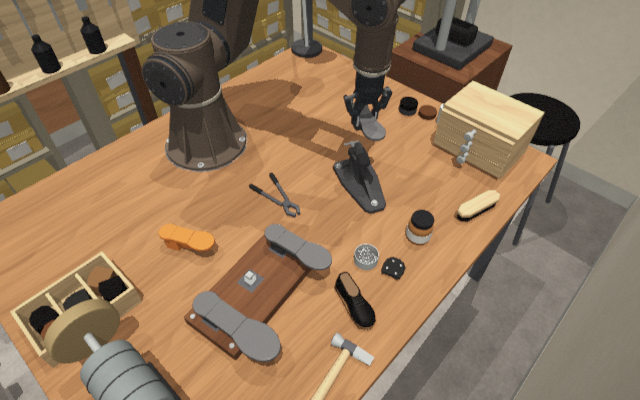

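View pics/ct.png

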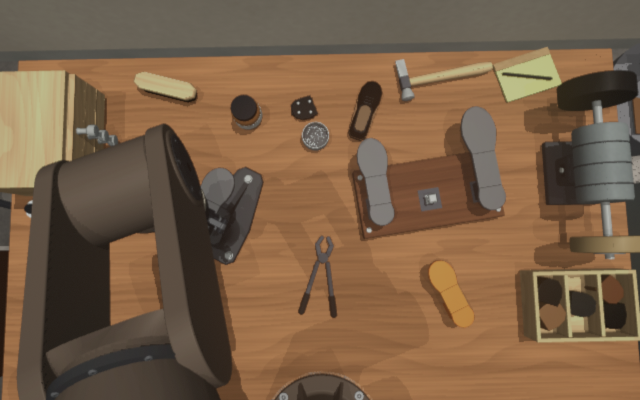

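```bash
python3 - <<'E'
from h import *
for n in ("top","scene"):
    c=pickle.load(open(n+".pkl","rb"));W=pts(c);im=c["image"]
    E=np.linalg.inv(c["extrinsics"]);p=E@[.492,.238,.144,1];u=int(c["fx"]*p[0]/p[2]+c["cx"]);v=int(c["fy"]*p[1]/p[2]+c["cy"]);print(n,u,v)
    o=im[v-16:v+16,u-20:u+20];cv2.imwrite(f"pics/tip_{n}.png",cv2.resize(o,None,fx=18,fy=18,interpolation=cv2.INTER_CUBIC));print("crop origin",u-20,v-16)
E
```

```text
top 208 229
crop origin 188 213
scene 358 142
crop origin 338 126
```

View pics/tip_top.png

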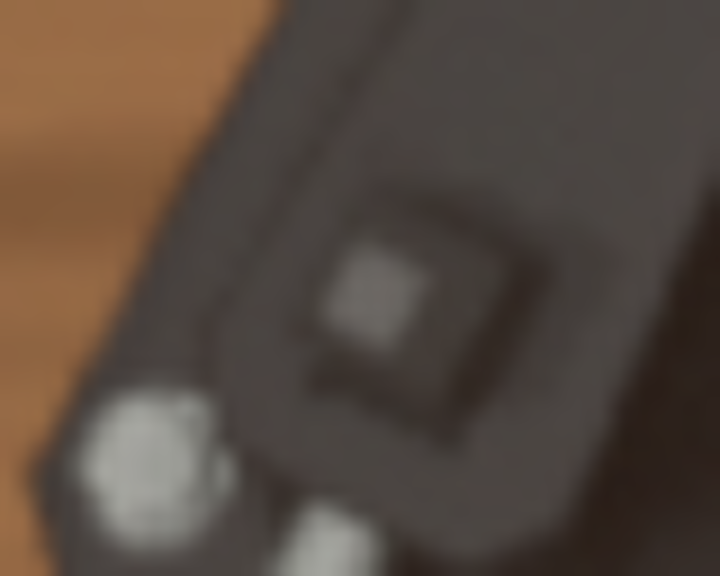

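View pics/tip_scene.png

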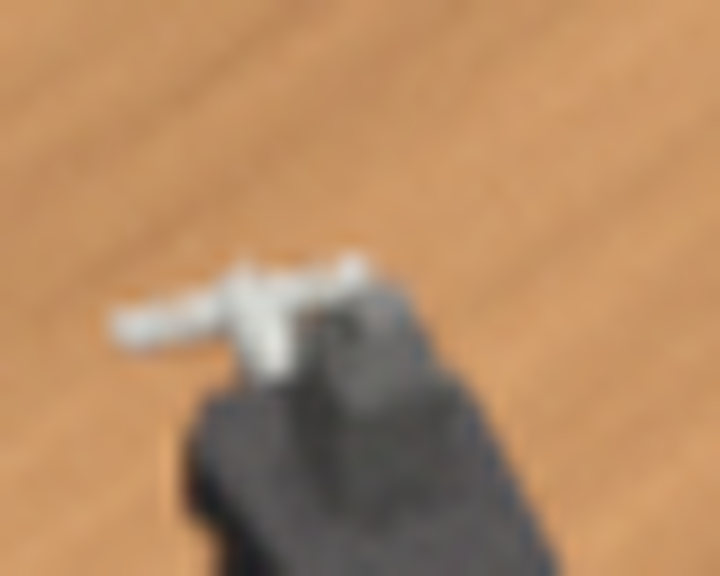

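```bash
python3 - <<'E'
from h import *
from scipy.spatial.transform import Rotation as R
for n,p in (("top",(208.3,228.95)),("scene",(358.8,142.2))):
    c=pickle.load(open(n+".pkl","rb"));print(n,plane(c,[p],.144))
q=[-.0066,-.5152275,.857,.00678];M=R.from_quat([q[1],q[2],q[3],q[0]]).as_matrix();print(M.round(4))
T=np.array([.51774,.22131,.24502]);B=T-M[:,2]*.02
xf=M[:,1]*np.sign(M[0,1]);zf=-M[:,2]
print("foot yaw",np.degrees(np.arctan2(xf[1],xf[0])))
for a in(0,-.6):
    Q=R.from_rotvec(np.radians(-a)*np.cross(zf,xf)).as_matrix();x=Q@xf;z=Q@zf;print(a,"socket",B-.030*x-.053*z,"toe slope",np.degrees(x[2]))
E
```

```text
top [[0.49243146 0.2394174  0.144     ]]
scene [[0.49294609 0.24010088 0.144     ]]
[[-0.469  -0.883  -0.0183]
 [-0.8832  0.469   0.0048]
 [ 0.0043  0.0184 -0.9998]]
foot yaw -27.9738022558615
0 socket [0.49064577 0.2355387  0.21257857] toe slope -1.0555006495239185
-0.6 socket [0.49016295 0.23579669 0.21290576] toe slope -1.6553243772451314
```

send_rows(
  plan="0.01 0.02 -0.03 0;0.002 0.004 -0.04 0;0 0 -0.04 0;0 0 -0.02 0;0 0 0 0;0 0 0 0;0 0 0 0",
)

```text
time: 9.45
tool_pos: [0.5199, 0.2257, 0.2159]
eef_rot: [-0.007, -0.515, 0.857, 0.007]
ft_force: [0.0, -0.0, -6.7]
opening: 0.526
```

send_rows(
  plan="0 -0.002 -0.02 0;0 0 -0.015 0;0 0 0 0;0 0 0 0;0 0 0 0;0 0 0 0",
)

```text
time: 10.05
tool_pos: [0.5203, 0.2253, 0.2089]
eef_rot: [-0.007, -0.515, 0.857, 0.007]
ft_force: [0.3, -0.4, -7.5]
opening: 0.522
```

```bash
python3 foot.py d; python3 - <<'E'
from h import *
c=pickle.load(open("ds.pkl","rb"));im=c["image"];cv2.imwrite("pics/dsz.png",cv2.resize(im[90:220,310:420],None,fx=4.5,fy=4.5,interpolation=cv2.INTER_CUBIC))
E
```

```text
[0.52028183 0.2253484  0.20894937] [-0.00670295 -0.51489617  0.85719977  0.00675019] [-0.18963394 -0.4221019  -7.05648134] [-0.00992837 -0.05041295  0.0155467 ]
n [231, 46, 167, 224, 30674] plane slope x,y (deg) [-1.37320355  0.97872815] z mean 0.23402822277597693 [0.57256944 0.19825227 0.23389196]
```

View pics/dsz.png

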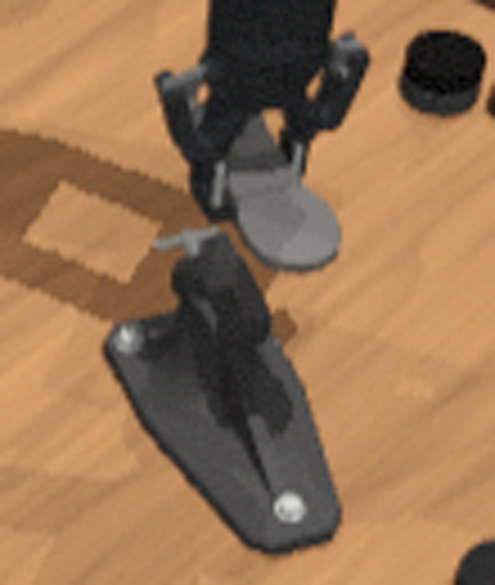

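View pics/dw.png

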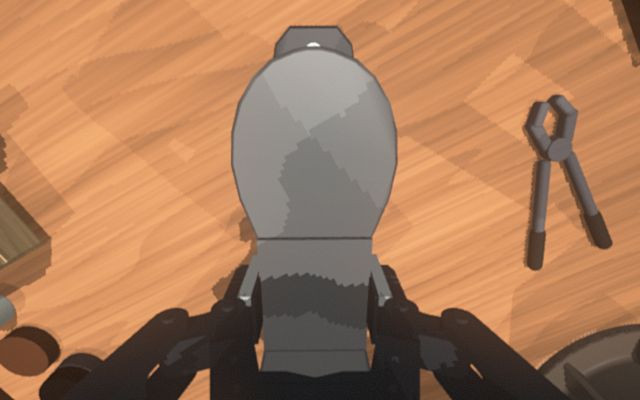

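```bash
python3 - <<'E'
from h import *
a=np.radians(-27.7);d=np.array([np.cos(a),np.sin(a)]);n=np.array([-d[1],d[0]]);tip=np.array([.4926,.2396])
for f in("ds","dt","dw"):
    c=pickle.load(open(f+".pkl","rb"));W=pts(c)
    m=(abs(W[...,2]-.233)<.008)&(np.hypot(W[...,0]-.5726,W[...,1]-.198)<.10)
    p=W[m];s=(p[:,:2]-tip)@d;t=(p[:,:2]-tip)@n;k=s>.06
    if k.sum()<20: print(f,k.sum());continue
    print(f,k.sum(),"toe at",s.max()*1000,"ball across",t[k].min()*1000,t[k].max()*1000,"z",np.median(p[k,2]))
E
python3 -c "
import cv2;im=cv2.imread('pics/dt.png');cv2.imwrite('pics/dtz.png',cv2.resize(im[150:280,170:280],None,fx=4.5,fy=4.5,interpolation=cv2.INTER_CUBIC))"
```

```text
ds 360 toe at 134.4031777867753 ball across -31.8244998906999 30.310313035654154 z 0.2322808652287786
dt 855 toe at 129.92747888980023 ball across -30.99916599870073 31.144709770434723 z 0.23139552047792988
dw 26795 toe at 129.84954612236842 ball across -30.534018634686095 31.622667992985825 z 0.23390214018098443
```

View pics/dtz.png

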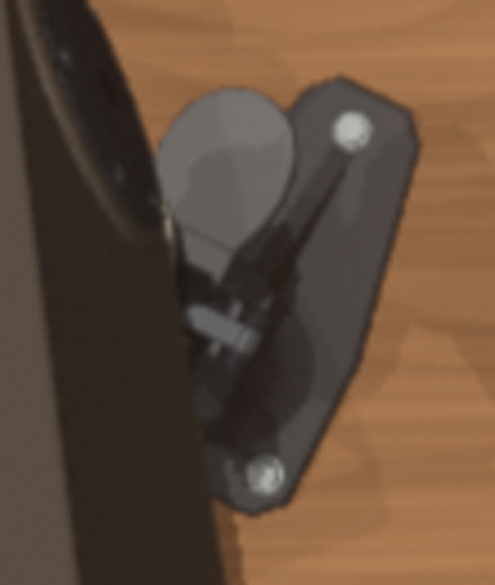

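Three cameras agree that the foot is centred: toe 130–134 mm ahead of the post, ball edges within about 1 mm of symmetric. It is level to about 1.7°, with the mouth about 32 mm above the tip. I'm handing in the job now.

```bash
python3 - <<'E'
from rig import r
print(r.sense()["qvel"].round(4)); print(r.job_done())
E
```

```text
[ 0.0007  0.001   0.0004 -0.0004  0.0001 -0.0007]
the job is handed in; nothing more can be done
None
```

The small foot is off its peg and held still over the jack's post, ready for you to grease the post and guide it down. I gripped it across the waist at its balance point, carried it over with the mouth well above the post, and handed the job in at about 10 s. The hand-in gives no verdict, so these are my own last checks:

| Check | Result |
|---|---|
| Grip along the foot | within about 1 mm of the balance point, measured just after lifting; the foot had not shifted in the jaws at the end |
| Socket over the post | about 1–2 mm off, from the wrist and top cameras |
| Mouth above the tip | about 32 mm |
| In line with the jack's base | within about 0.5°, toe over the long end |
| Level | toe about 1.7° low (limit 4°), of which the hand's own tilt is about 1.1° |
| Motion | joints practically still before hand-in |

- **Disagreement:** the scene camera put the toe at 134 mm from the post, where the wrist and top cameras said 130 mm. Its view is coarse and oblique, so I trusted the other two.
- **Bumping and other items:** I saw no sign of contact with the jack. The wrist force stayed at about the foot's own weight at every stop. The other feet and loose items looked undisturbed in the pictures, but I did not re-measure their positions.

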